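Fit and lock a bayonet cover on a camera housing

TASK

Lift the dark cover out of its rack, lay it flat on the bench with its grip bar up and let go. Then take it by the bar, lower it into the camera housing with its lugs in the two slots, press it down against the spring and turn it a quarter turn clockwise, up to the stop, so that it stays locked. Leave the other things on the bench where they are.

Things in the scene. Friction and masses are not known exactly. Their poses are not given: they have to be found in the camera images.
- cover_mid (a point): The loose bayonet cover, near-black plastic, 0.10-0.20 kg: an octagonal flange 80 mm across flats, 8 mm thick. This point: centre of the flange, half-way through it. Own z comes out of the grip-bar side, own x runs along bar and lugs. It starts on edge in the rack, own y up, bar facing the rack's +x (roughly away from the robot). Lying flat on the bench on its spigot, this point is 19 mm up.
- cover_edge (a point): Middle of the flange edge that is uppermost at the start: a flat 33 mm long, 40 mm from cover_mid along the cover's +y. There both faces of the 8 mm flange are free to a depth of 12 mm, to be pinched from above. Same axes as cover_mid. Tilted 45 degrees back from upright, bar side up, low side on the bench, the cover falls flat by itself when let go.
- cover_bar (a point): Middle of the cover's grip bar, 16 mm from cover_mid along own z. The bar is 50 mm along own x, 14 mm along own y, and stands 24 mm above the flange face (12 mm either side of this point). Same axes as cover_mid.
- cover_lug (a point): Outer end of one of the two lugs under the cover, 35.5 mm from its axis along own x; the other is opposite, the same (either fits either slot). Lugs are 12 mm wide and 4 mm thick, 10.5 to 14.5 mm below cover_mid, on a round spigot 56 mm in diameter whose chamfered end is 19 mm below cover_mid. Same axes as cover_mid.
- rack: Blue rack fixed to the bench, origin at the centre of its underside. Foot 80 mm along x, 104 mm along y, 4 mm thick; two end blocks at y = +-37 to +-52 mm, 40 mm along x, 52 mm high, each with an upright slot 10.5 mm wide that holds one side edge of the cover. The cover lifts straight up out of it (50 mm clears).
- housing_mouth (a point): Camera housing, a round bare-metal casting 88 mm in diameter, fixed to the bench on a steel plate 130 x 110 x 12 mm, open on top. This point: centre of its rim, 90 mm above the bench; z up, own x through the two slots. The mouth is 59 mm wide inside a lip 5 mm thick. Stops under the lip let the cover turn only clockwise from above, 90 degrees from the slots; its bar then lies along own y.
- housing_slot (a point): One of the two lug slots in the housing's lip, at rim height 33 mm from the axis along own x; the other is opposite. Slots are 17 mm wide, reach 37.5 mm from the axis and go through the lip into the channel below. Same axes as housing_mouth.
- plate (a joint): Sprung steel plate in the housing that pushes the cover up: metres pressed down, 0 free, with no cover in. A cover resting in the slots presses it 1 to 2 mm: flange about 5 to 6 mm above the rim, and it cannot turn. About 5 N more brings the flange onto the rim (8 mm here) and the lugs below the lip. Locked and let go it springs back 1.5 mm (6.5 mm here; cover_mid 5.5 mm above housing_mouth).
- screwdriver: Screwdriver with a black handle, 130 mm long, lying across the far side of the bench, origin under its middle on the bench; leave alone.
- small_camera: Small finished camera, bare metal with a black cap, 60 mm diameter, 75 mm high, standing on the bench, origin at its underside; leave alone.
- parts_bin: Blue open bin, 100 x 150 x 60 mm, full of small black parts, origin at its underside; leave alone.

How it is judged:
By the outcome, as a careful person would: the job done as asked, in the order asked, and still so for the second after the job is handed in, with the robot touching nothing.
It also fails if it takes over 66 s, if anything falls off the work surface, if the arm or the gripper's body presses on something with over 40 N, if the wrist force passes 120 N, or if a joint passes its speed limit or range.

ROBOT

A 6-joint arm with a two-finger parallel gripper is mounted at the origin on the work surface. World frame = base frame: x ahead of the robot, y to its left, z up, the work surface at z = 0. Lengths are in m, angles in rad, forces in N, time in s.
With the tool pointing down it reaches from about 0.35 to 0.85 m from the base axis. Payload 8.1 kg.
Tool frame: the origin (TCP) lies midway between the tips of the shut fingers; the grasp point (between the pads) lies 19 mm behind it (bot.tcp_to_grasp is the distance from the TCP to the grasp point, in m); z points along the fingers, y is the line along which they close (so a half turn about z gives the same grasp; the last joint's range is limited). The gripper opens to 85 mm and grips with 20 to 120 N. Pads are 22 mm wide; open, the fingers measure 114 mm over their backs; the gripper's body (76 mm by 85 mm) begins 54 mm behind the grasp point. The pads swing forward as they close: fully open they stand 13 mm farther back than shut.
Start: joints at [-1.417, 0.13, 1.488, -0, 1.523, -0.085], TCP at [0.142, -0.583, 0.231] pointing down, gripper open.
Joint ranges: [-2.96, 2.96], [-0.89, 2.26], [0.02, 2.5], [-1.34, 4.48], [0, 2.73], [-2.66, 2.66]. Speed limits (rad/s): [2.39, 2.39, 2.79, 3.14, 3.14, 3.14].

INTERFACE

Orientations are given as a unit quaternion [w, x, y, z].
In Python, from workcell import get_obs, eyes, workorder, bot gives the robot as it stands.
- The arm moves only by the tool carry_out, never from a script. Its argument "steps" is a list of rows, each a list of 4 numbers: the shift along the tool's x, y, z in units of 25 mm (1.0 is 25 mm), then the turn about the tool's z in units of 6 degrees (1.0 is 6 degrees). A call has 1 to 8 rows; each row shifts and turns the commanded pose from where the row before left it, along the tool's axes as they then stand; what a row does not reach is not made up. A row lasts 1/12 s, in which the tool goes at most 41.7 mm and 7.16 degrees, less where a joint would pass 70% of its speed; a pose out of reach is approached as far as the arm can. A call is refused whole if a number of a shift passes 1 or a number of a turn 1, either way. A call with a gripper value outside its range is refused whole. "grip" is the opening, from 0 (shut) to 1 (fully open), set as the call begins (left out, the last holds). The fingers move at their own pace and stop on an object; the grip force is fixed at half the most. Time passes only in rows, so rows that do not move let the fingers close. It gives the time, the measured TCP pose, the force, the opening and the grip force at its end, in the units of the state.
- get_obs(): the state, without advancing time (a new reading comes with each control period).
- eyes.grab_frame(name): name is "scene" or "top"; returns a dict with "pixels" (480x640x3 uint8, blue, green, red), "range_z" (480x640 float32, m along the optical axis (not along the pixel's ray), 0 where there is no reading), "camera_matrix" (3x3 intrinsics, pixels), "k1" (the pictures are not rectified: a ray, as slopes to the right and down, at radius r is drawn at 1 + k1 r^2 times it, then the intrinsics apply), "rvec" (rotation vector, rad) and "tvec" (3), from world to camera coordinates, as OpenCV has them. Camera axes: x right, y down, z forward; pixel columns grow to the right and rows downward; lengths in m; the calibration is good to about 2 mm. A picture is of the moment at which its call begins.
- workorder.sign_off(): hands the job in; it is judged then, once.
Trained networks look in the newest picture that a camera, given by its name, has taken for a name from the list of things; names that differ only in an ending like _2 or _b are one class to them, and where a whole thing is asked for, a point or a joint stands for the part that bears it (a point fixed in the world has none). Each returns a list of dicts, best first, with "confidence" (0 to 1); they miss things now and then, are a little off and sometimes report something else, mostly with a low value. They report only what shows in the picture. A call takes as long as a camera call.
- eyes.recognise(name, camera): "at" ([x, y, z] in m, in world coordinates, good to about 4 mm: the middle of the surface that is visible of it).
The state is a dict: "clock": time; "joints": joint angles; "joint_velocities": joint speeds; "effort": joint torques, N m; "position": TCP position; "eef_rot": TCP orientation; "contact_force": force on the tool from outside, world axes, zero at the start; "ft_torque": the same for the moment, N m; "finger_gap": finger opening in m; "grip_force": force on a finger pad.
Only numpy, scipy, OpenCV 4.12 (cv2) and the standard library are available. Lean on these libraries where they do the work, as an engineer would, in place of code of your own. Each camera call takes 0.05 s, during which the arm holds its last target. There are 200 camera calls.

## Working session

There is one attempt and no reset: what is moved stays moved. The work goes in short steps, Python scripts to look and compute and a tool call to move; the robot and the scene stay as the last step left them, time stands still between calls to the robot, and variables do not carry over. Pictures are saved under pics/ and viewed, at most 10 in all, crops included, and the job is handed in when it is done.

Besides the shell and the picture viewer there is one more tool, called after "Call:" as name([rows], argument=value, ...), one row to a line, values as JSON. carry_out: Moves the arm, as the interface text tells. Its arguments: {"type":"object","properties":{"steps":{"type":"array","items":{"type":"array","items":{"type":"number"}}},"grip":{"type":"number"}},"required":["steps"]}

```bash
mkdir -p pics; ls; cat > h.py <<'E'
import numpy as np, cv2
from workcell import get_obs, eyes, workorder, bot
def grab(n):
    f=eyes.grab_frame(n); f['R']=cv2.Rodrigues(np.array(f['rvec'],float))[0]; f['t']=np.array(f['tvec'],float).ravel(); return f
def cloud(f):
    K=np.array(f['camera_matrix']);v,u=np.mgrid[0:480,0:640]
    d=np.array([f['k1'],0,0,0],float)
    p=cv2.undistortPoints(np.stack([u,v],-1).reshape(-1,1,2).astype(float),K,d).reshape(480,640,2)
    z=f['range_z'].astype(float); c=np.dstack([p*z[...,None],z])
    w=(c-f['t'])@f['R']; w[z<=0]=np.nan; return w
def proj(f,P):
    return cv2.projectPoints(np.array(P,float).reshape(-1,1,3),np.array(f['rvec'],float),f['t'],np.array(f['camera_matrix']),np.array([f['k1'],0,0,0],float))[0].reshape(-1,2)
E
python3 - <<'E'
from h import *
for n in('scene','top'):
    f=grab(n); cv2.imwrite(f'pics/{n}0.png',f['pixels']); np.savez(f'{n}0.npz',w=cloud(f),im=f['pixels'])
    print(n,-f['R'].T@f['t'],f['R'][2],f['k1'])
    for o in('cover_mid','cover_edge','cover_bar','rack','housing_mouth','housing_slot','screwdriver','small_camera','parts_bin'):
        print(o,[(np.round(d['at'],3).tolist(),round(d['confidence'],2)) for d in eyes.recognise(o,n)])
s=get_obs();print(s)
E
```

```text
pics
scene [1.13888945 0.18100224 0.77634508] [-0.59890417 -0.19496863 -0.77672455] -0.10127576130999673
cover_mid [([0.545, -0.282, 0.05], 0.84)]
cover_edge [([0.545, -0.278, 0.051], 0.82)]
cover_bar [([0.546, -0.276, 0.05], 0.76), ([0.533, 0.199, 0.05], 0.47)]
rack [([0.556, -0.272, 0.002], 0.65)]
housing_mouth [([0.538, 0.197, 0.049], 0.77)]
housing_slot [([0.535, 0.194, 0.046], 0.67)]
screwdriver [([0.762, 0.004, 0.026], 0.88)]
small_camera [([0.714, -0.156, 0.061], 0.86)]
parts_bin [([0.736, 0.182, 0.034], 0.88)]
top [0.50492888 0.00390681 0.92729721] [ 0.13151992  0.00573782 -0.99129692] 0.01870609949853912
cover_mid []
cover_edge [([0.541, -0.281, 0.058], 0.67)]
cover_bar [([0.546, -0.277, 0.061], 0.72)]
rack [([0.533, -0.273, 0.003], 0.79)]
housing_mouth [([0.509, 0.184, 0.059], 0.71)]
housing_slot [([0.512, 0.184, 0.057], 0.94)]
screwdriver [([0.753, 0.003, 0.022], 0.82)]
small_camera [([0.7, -0.162, 0.064], 0.6)]
parts_bin [([0.737, 0.183, 0.03], 0.77), ([0.511, 0.185, 0.054], 0.24)]
{'clock': 1.0, 'joints': array([-1.41737422e+00,  1.30434111e-01,  1.48817545e+00,  3.45418931e-05,
        1.52298318e+00, -8.54150564e-02]), 'joint_velocities': array([ 0.00079898,  0.00063896,  0.00238865, -0.00194971, -0.00059545,
        0.00071888]), 'effort': array([ 2.47662674e-04, -5.69327652e+01, -5.00870526e+01, -3.84488294e-04,
        8.63261866e-04, -7.66772331e-06]), 'position': array([ 0.141972  , -0.58298165,  0.23128532]), 'eef_rot': array([-6.33032672e-07,  9.92878169e-01,  1.19134130e-01,  1.72396532e-05]), 'contact_force': array([ 0.11897883, -0.28746582, -0.16565436]), 'ft_torque': array([-0.02251134,  0.02768922, -0.00909815]), 'grip_force': 0.0, 'finger_gap': 0.08525127278114594}
```

View pics/top0.png

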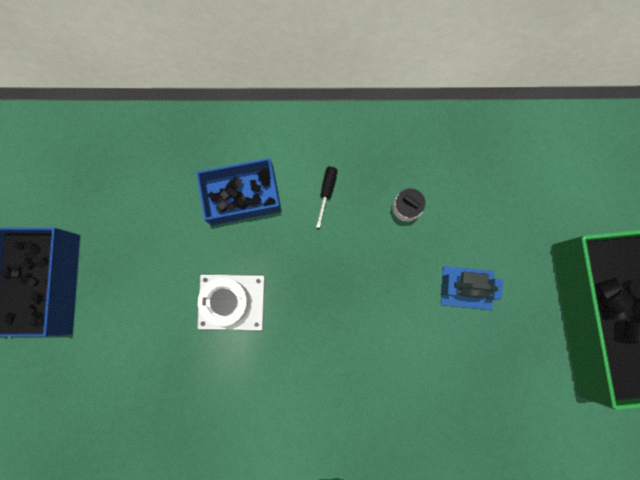

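View pics/scene0.png

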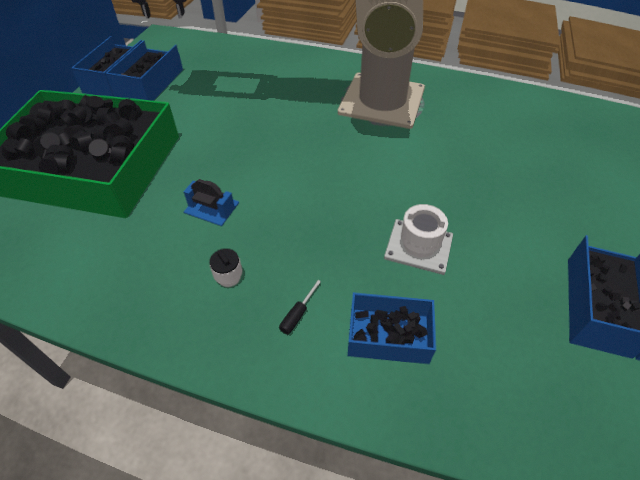

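The top picture shows the rack with the cover at about (470,288) and the housing at about (225,303), with one slot visible at (204,301). Next I measure both from the depth data.

```bash
python3 - <<'E'
import numpy as np,cv2
for n,bx in(('top',((435,260,510,315),(185,265,275,340))),('scene',((175,170,245,225),(380,195,460,275)))):
    d=np.load(f'{n}0.npz');w=d['w'];im=d['im'].astype(int)
    for k,(a,b,c,e) in enumerate(bx):
        W=w[b:e,a:c].reshape(-1,3);I=im[b:e,a:c].reshape(-1,3)
        ok=~np.isnan(W[:,0]); print(n,k,'valid',ok.mean())
        W,I=W[ok],I[ok]
        if k==0:
            blue=(I[:,0]>1.6*I[:,2])&(I[:,0]>1.3*I[:,1])
            for nm,m in(('foot',blue&(W[:,2]<.012)),('blocks',blue&(W[:,2]>.045)&(W[:,2]<.06)),('cover top',(W[:,2]>.07))):
                P=W[m]
                if len(P)>4:
                    r=cv2.minAreaRect(P[:,:2].astype(np.float32)*1000); print(nm,len(P),np.round(P.mean(0),4),np.round(P.min(0),3),np.round(P.max(0),3),r)
        else:
            m=(W[:,2]>.083)&(W[:,2]<.098);P=W[m]
            if len(P)>5:
                A=np.c_[2*P[:,:2],np.ones(len(P))];(cx,cy)=cv2.minEnclosingCircle(P[:,:2].astype(np.float32))[0]
                print('rim',len(P),P.mean(0).round(4),(cx,cy),cv2.minEnclosingCircle(P[:,:2].astype(np.float32))[1],'z',np.median(P[:,2]))
            m=(W[:,2]>.007)&(W[:,2]<.018);P=W[m]; print('plate',len(P),cv2.minAreaRect(P[:,:2].astype(np.float32)*1000),np.median(P[:,2]))
    g=cv2.resize(im[bx[0][1]:bx[0][3],bx[0][0]:bx[0][2]].astype(np.uint8),None,fx=5,fy=5,interpolation=2)
    k=cv2.resize(im[bx[1][1]:bx[1][3],bx[1][0]:bx[1][2]].astype(np.uint8),None,fx=5,fy=5,interpolation=2)
    H=400;o=np.zeros((H,800,3),np.uint8);g=g[:H,:400];k=k[:H,:400];o[:g.shape[0],:g.shape[1]]=g;o[:k.shape[0],400:400+k.shape[1]]=k
    o=np.clip(o.astype(float)*1.3,0,255).astype(np.uint8)
    cv2.imwrite(f'pics/{n}_crop.png',o)
t=cv2.imread('pics/top_crop.png');s=cv2.imread('pics/scene_crop.png')
cv2.imwrite('pics/c1.png',cv2.resize(np.vstack([t,s]),(600,600)))
E
```

```text
top 0 valid 0.9951515151515151
foot 852 [ 0.5361 -0.2835  0.0057] [ 0.499 -0.342  0.001] [ 0.587 -0.233  0.012] ((542.3926391601562, -287.1769104003906), (104.36995697021484, 79.67366027832031), 83.85065460205078)
blocks 337 [ 0.5434 -0.2825  0.0529] [ 0.518 -0.34   0.045] [ 0.571 -0.234  0.058] ((546.4443969726562, -287.1524353027344), (103.98513793945312, 47.67527770996094), 84.32386779785156)
cover top 267 [ 0.5378 -0.2842  0.0779] [ 0.524 -0.319  0.07 ] [ 0.548 -0.255  0.089] ((534.8660888671875, -286.0999755859375), (64.32095336914062, 22.602123260498047), 83.93946075439453)
top 1 valid 0.9955555555555555
rim 1277 [0.5132 0.1942 0.0892] (0.5133822560310364, 0.19463171064853668) 0.04457438737154007 z 0.09034483018745858
plate 1473 ((513.3198852539062, 194.63436889648438), (130.30479431152344, 109.6223373413086), 88.96540069580078) 0.013155792316172137
scene 0 valid 0.9974025974025974
foot 552 [ 0.5625 -0.2835  0.0046] [ 0.484 -0.341 -0.001] [ 0.587 -0.232  0.012] ((533.5926513671875, -285.55767822265625), (105.33485412597656, 101.65410614013672), 85.26750183105469)
blocks 189 [ 0.5487 -0.2783  0.0515] [ 0.52  -0.341  0.045] [ 0.571 -0.233  0.06 ] ((546.6448364257812, -287.548828125), (106.6719970703125, 45.6552734375), 84.59850311279297)
cover top 159 [ 0.5444 -0.282   0.0786] [ 0.525 -0.318  0.07 ] [ 0.551 -0.252  0.088] ((537.187744140625, -284.55780029296875), (66.1236801147461, 23.972803115844727), 85.08631896972656)
scene 1 valid 0.9953125
rim 755 [0.5164 0.1968 0.0888] (0.5142806172370911, 0.19712810218334198) 0.04579852893948555 z 0.08938001689473123
plate 1378 ((515.5411376953125, 196.27740478515625), (130.00997924804688, 110.40967559814453), 88.96530151367188) 0.012607385023656683
```

View pics/c1.png

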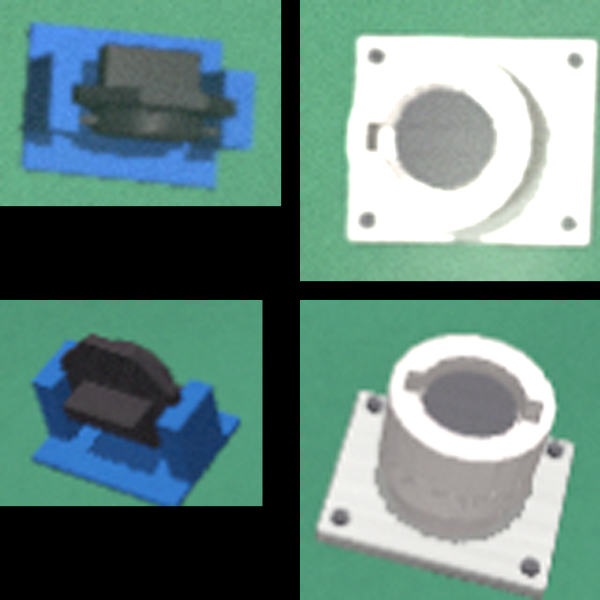

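The crops show the cover upright in the rack with its bar on the far side. The housing slots lie about along world y, one at the left and one at the right of the mouth. Now I work out the flange plane and the first move.

```bash
cat >> h.py <<'E'
def phi(s):
    w,x,y,z=s['eef_rot']; return np.degrees(np.arctan2(2*(x*y+w*z),1-2*(y*y+z*z)))
def to(tgt,ph=None,s=None):
    "units along tool axes from present pose, and turn units (turn done first)"
    s=s or get_obs(); p=phi(s); t=0
    if ph is not None: t=(p-ph)/6; p=ph
    d=(np.array(tgt)-s['position'])/.025; c,n=np.cos(np.radians(p)),np.sin(np.radians(p))
    return np.round([d[0]*c+d[1]*n, d[0]*n-d[1]*c, -d[2]],2), round(t,2)
E
python3 - <<'E'
from h import *
r=np.radians(-6);X=np.array([np.cos(r),np.sin(r)]);Y=np.array([-X[1],X[0]])
o=np.array([.5424,-.2872])
for n,b in(('top',(435,260,510,315)),('scene',(175,170,245,225))):
    w=np.load(f'{n}0.npz')['w'][b[1]:b[3],b[0]:b[2]].reshape(-1,3);w=w[~np.isnan(w[:,0])]
    for z0,z1 in((.066,.07),(.07,.074),(.074,.078),(.078,.082),(.082,.086),(.086,.1)):
        m=(w[:,2]>z0)&(w[:,2]<z1);q=w[m][:,:2]-o
        if m.sum()>3: x=q@X;y=q@Y;print(n,z0,m.sum(),'x',np.percentile(x,[2,25,50,75,98]).round(4),'y',y.min().round(4),y.max().round(4))
s=get_obs();print(phi(s),to([.25,-.38,.231],84),bot.tcp_to_grasp)
w=np.load('top0.npz')['w'][230:410,570:640];w=w[~np.isnan(w[...,0])];g=w[w[:,2]>.05];print('bin',g.min(0),g.max(0))
# slots: below-rim pixels in the annulus
for n in('top','scene'):
    w=np.load(f'{n}0.npz')['w'].reshape(-1,3);d=w[:,:2]-[.5138,.1955];R=np.hypot(*d.T)
    m=(R>.031)&(R<.0365)&(w[:,2]<.086)&(w[:,2]>.03)
    a=np.degrees(np.arctan2(d[m,1],d[m,0]));print(n,np.sort(a).round())
E
```

```text
top 0.066 71 x [-0.0188 -0.0132 -0.0088 -0.0038  0.0023] y -0.0355 0.0368
top 0.07 115 x [-0.0184 -0.0145 -0.0103 -0.0053  0.0026] y -0.0319 0.0325
top 0.074 40 x [-0.0154 -0.0079 -0.0029  0.0007  0.0029] y -0.0283 0.0296
top 0.078 17 x [-0.0042 -0.0028 -0.0007  0.0018  0.0035] y -0.0233 0.0255
top 0.082 59 x [-0.0043 -0.0023 -0.0004  0.0014  0.0034] y -0.0202 0.0191
top 0.086 36 x [-0.0039 -0.0027 -0.0004  0.0019  0.0035] y -0.0147 0.0163
scene 0.066 45 x [-0.0159  0.0022  0.004   0.0045  0.0066] y -0.0336 0.0357
scene 0.07 44 x [-0.016  -0.0022  0.0035  0.0043  0.0054] y -0.0309 0.0352
scene 0.074 32 x [-0.0036  0.0024  0.0038  0.0047  0.0056] y -0.0251 0.0287
scene 0.078 28 x [-0.0041 -0.      0.0032  0.0041  0.0054] y -0.0195 0.0258
scene 0.082 49 x [-0.0037 -0.0015  0.001   0.004   0.006 ] y -0.0178 0.0206
scene 0.086 6 x [0.0001 0.0016 0.0029 0.0052 0.0062] y -0.0113 0.0165
13.684266877565161 (array([8.53, 3.45, 0.01]), np.float64(-11.72)) 0.0187
bin [ 0.32728929 -0.59866094  0.05005305] [ 0.64118248 -0.46258052  0.13748779]
top [-107. -103.  -99.  -96.  -93.  -89.  -86.  -82. 
[... 178 characters left out ...]
 76.   77.   79.   80.   80.   82.   83.   83.   86.   86.   86.
   89.   89.   89.   92.   92.   92.   92.   93.   93.   95.   96.   96.
   98.   99.   99.  100.  101.  102.  103.  106.  108.  109.  111.  111.
  112.  114.  115.  117.  119.  122.  123.  124.  126.  127.  129.  131.
  131.  134.  136.  137.  139.  141.  144.  146.  148.  151.  154.  159.
  162.  165.]
scene [-161. -153. -152. -150. -141. -137. -133. -132. -132. -130. -130. -130.
 -126. -126. -125. -124. -123. -120. -116. -113. -110. -108. -105. -102.
  -99.  100.  100.  101.  102.  103.  103.  104.  104.  104.  106.  108.
  112.  118.  121.  125.  127.  129.  152.  154.  155.  156.  157.  159.
  160.  162.  163.  175.  179.]
```

Call:
carry_out([
  [0,0,0,-1],
  [0,0,0,-1],
  [0,0,0,-1],
  [0,0,0,-1],
  [0,0,0,-1],
  [0,0,0,-1],
  [0,0,0,-1],
  [0,0,0,-1],
], grip=0.45)

```text
clock: 1.67
position: [0.142, -0.583, 0.2313]
eef_rot: [-0.0, 0.857, 0.515, 0.0]
contact_force: [0.8, 0.5, 1.1]
finger_gap: 0.0384
grip_force: 0.0
```

Call:
carry_out([
  [0,0,0,-1],
  [0,0,0,-1],
  [0,0,0,-1],
  [0,0,0,-0.72],
  [1,0.4,0,0],
  [1,0.4,0,0],
  [1,0.4,0,0],
  [1,0.4,0,0],
])

```text
clock: 2.33
position: [0.1925, -0.4867, 0.2312]
eef_rot: [-0.0, 0.743, 0.669, 0.0]
contact_force: [1.0, 0.7, 0.1]
finger_gap: 0.0383
grip_force: 0.0
```

Call:
carry_out([
  [0.9,0.45,0,0],
  [0.9,0.45,0,0],
  [0.9,0.45,0,0],
  [0.9,0.45,0,0],
  [0.9,0.45,0,0],
  [0,0,0,0],
  [0,0,0,0],
])

```text
clock: 2.92
position: [0.2605, -0.3812, 0.2316]
eef_rot: [0.0, 0.742, 0.67, -0.0]
contact_force: [-0.7, -0.8, 0.2]
finger_gap: 0.0384
grip_force: 0.0
```

```bash
python3 - <<'E'
from h import *
s=get_obs();print(s['clock'],s['position'],phi(s),s['joints'],s['finger_gap'],to([.543,-.287,.16],84))
E
```

```text
2.9167 [ 0.26046864 -0.38117347  0.23161386] 84.1344533076712 [-1.08237579e+00 -2.53894104e-01  1.85610863e+00 -1.24240014e-04
  1.53844111e+00 -9.79998907e-01] 0.038403830060704094 (array([ 4.93, 10.85,  2.86]), np.float64(0.02))
```

Call:
carry_out([
  [0.41,0.9,0.24,0],
  [0.41,0.9,0.24,0],
  [0.41,0.9,0.24,0],
  [0.41,0.9,0.24,0],
  [0.41,0.9,0.24,0],
  [0.41,0.9,0.24,0],
  [0.41,0.9,0.24,0],
  [0.41,0.9,0.24,0],
])

```text
clock: 3.58
position: [0.4482, -0.3197, 0.1828]
eef_rot: [0.0, 0.743, 0.669, -0.0]
contact_force: [-0.1, 0.5, 0.1]
finger_gap: 0.0385
grip_force: 0.0
```

Call:
carry_out([
  [0.41,0.9,0.24,0],
  [0.41,0.9,0.24,0],
  [0.41,0.9,0.24,0],
  [0.41,0.9,0.24,0],
  [0,0.05,0,0],
  [0,0,0,0],
  [0,0,0,0],
])

```text
clock: 4.17
position: [0.5419, -0.2887, 0.1589]
eef_rot: [-0.0, 0.743, 0.669, -0.0]
contact_force: [-0.1, 0.2, 1.1]
finger_gap: 0.0385
grip_force: 0.0
```

```bash
python3 - <<'E'
from h import *
s=get_obs();print(s['clock'],s['position'],phi(s),to([.543,-.287,.078]))
f=grab('scene');i=f['pixels'][130:250,150:270];g=grab('top');j=g['pixels'][230:350,410:530]
cv2.imwrite('pics/a.png',cv2.resize(np.hstack([i,j]),None,fx=3.3,fy=3.3,interpolation=2))
E
```

```text
4.1667 [ 0.54194126 -0.28870695  0.15894299] 83.98097559632438 (array([0.07, 0.03, 3.24]), 0)
```

View pics/a.png

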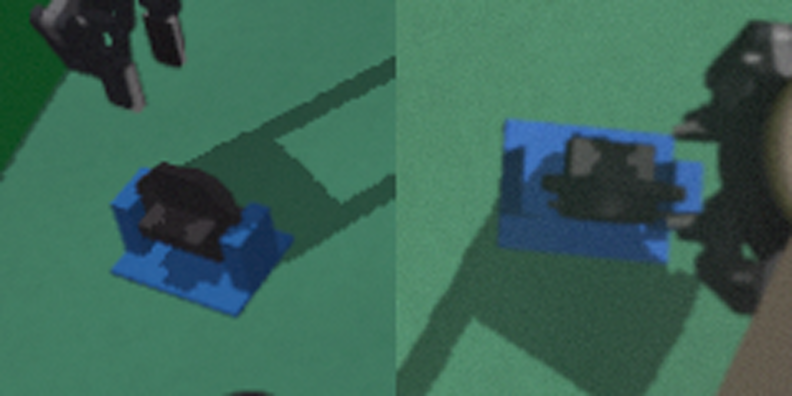

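The gripper is open above the cover, shifted in the picture by height parallax. I check that shift by projecting the TCP.

```bash
python3 - <<'E'
from h import *
s=get_obs();p=s['position'];f=grab('scene');g=grab('top')
y=np.array([np.cos(np.radians(-6)),np.sin(np.radians(-6)),0])*.019
for n,F,o in(('scene',f,(150,130)),('top',g,(410,230))): print(n,((proj(F,[p-y-[0,0,.0],p+y,[.543,-.287,.088]])-o)*3.3+([0,0] if n=='scene' else [396,0])).round())
E
```

```text
scene [[169.  65.]
 [135. 102.]
 [177. 167.]]
top [[680. 215.]
 [684. 142.]
 [630. 182.]]
```

The projected tips match the picture, so I descend, grip, wait and lift.

Call:
carry_out([
  [0.07,0.03,0.6,0],
  [0,0,0.6,0],
  [0,0,0.6,0],
  [0,0,0.6,0],
  [0,0,0.5,0],
  [0,0,0.3,0],
  [0,0,0,0],
  [0,0,0,0],
])

```text
clock: 5.03
position: [0.5432, -0.2861, 0.0793]
eef_rot: [-0.0, 0.743, 0.669, -0.0]
contact_force: [-0.2, -0.5, 0.5]
finger_gap: 0.0381
grip_force: 0.0
```

Call:
carry_out([
  [0,0,0,0],
  [0,0,0,0],
  [0,0,0,0],
  [0,0,0,0],
  [0,0,0,0],
  [0,0,0,0],
  [0,0,0,0],
], grip=0)

```text
clock: 5.62
position: [0.5441, -0.2865, 0.0807]
eef_rot: [0.001, 0.743, 0.669, 0.0]
contact_force: [-1.2, 0.3, 5.7]
finger_gap: 0.0048
grip_force: 59.1
```

Call:
carry_out([
  [0,0,-0.3,0],
  [0,0,-0.5,0],
  [0,0,-0.5,0],
  [0,0,-0.7,0],
  [0,0,-0.7,0],
  [0,0,-0.7,0],
  [0,0,0,0],
  [0,0,0,0],
])

```text
clock: 6.28
position: [0.5446, -0.2867, 0.1666]
eef_rot: [0.002, 0.743, 0.669, 0.001]
contact_force: [-0.4, 0.1, -1.8]
finger_gap: 0.0049
grip_force: 58.7
```

```bash
python3 - <<'E'
from h import *
s=get_obs();print(s['clock'],s['position'],s['finger_gap'],s['grip_force'],s['contact_force'])
f=grab('scene');i=f['pixels'][90:250,130:290];g=grab('top');j=g['pixels'][210:370,400:560]
cv2.imwrite('pics/b.png',cv2.resize(np.hstack([i,j]),None,fx=2.5,fy=2.5,interpolation=2))
E
```

```text
6.2833 [ 0.5445618  -0.28672553  0.16658779] 0.00487180010649981 58.71626506559551 [-0.43522029  0.1116132  -1.81071838]
```

View pics/b.png

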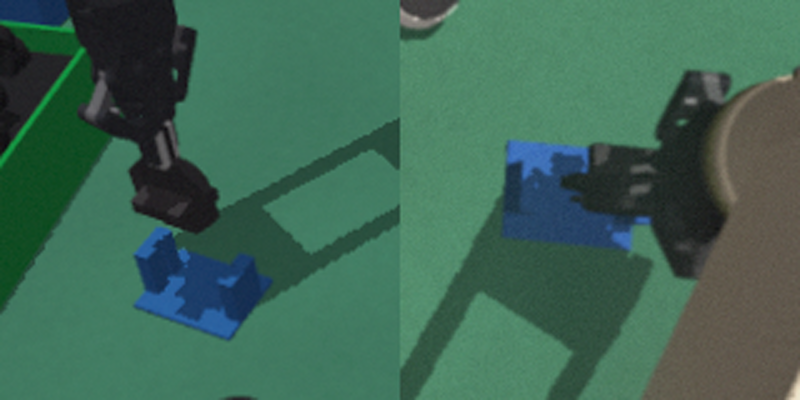

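The cover hangs in the gripper clear of the rack, bar facing away. I carry it to open bench.

Call:
carry_out([
  [0.5,-0.06,0,0],
  [0.9,-0.11,0,0],
  [1,-0.12,0,0],
  [1,-0.13,0,0],
  [1,-0.13,0,0],
  [1,-0.13,0,0],
  [1,-0.13,0,0],
  [1,-0.13,0,0],
])

```text
clock: 7.05
position: [0.5381, -0.0974, 0.1628]
eef_rot: [-0.001, 0.743, 0.669, -0.001]
contact_force: [0.8, -0.2, -2.0]
finger_gap: 0.005
grip_force: 58.7
```

Call:
carry_out([
  [1,-0.12,0.3,0],
  [0.6,-0.07,0.6,0],
  [0,0,0.7,0],
  [0,0,0.7,0],
  [0,0,0.6,0],
  [0,0,0.3,0],
  [0,0,0.2,0],
  [0,0,0,0],
])

```text
clock: 7.72
position: [0.5378, -0.0589, 0.078]
eef_rot: [-0.001, 0.743, 0.669, -0.001]
contact_force: [-0.3, 0.5, -1.4]
finger_gap: 0.0051
grip_force: 58.8
```

```bash
python3 - <<'E'
from h import *
s=get_obs();print(s['clock'],s['position'],s['finger_gap'],phi(s),s['contact_force'])
w=cloud(grab('scene')).reshape(-1,3)
c=s['position'][:2];m=(np.hypot(*(w[:,:2]-c).T)<.06)&(w[:,2]>.004)&(w[:,2]<s['position'][2]-.02)
print(m.sum(),np.percentile(w[m],[1,50,99],axis=0))
E
```

```text
7.7167 [ 0.53784683 -0.05885343  0.07799665] 0.005050735712124113 84.00677986901434 [-0.25849016  0.50441103 -1.37633262]
513 [[ 0.52757409 -0.09800372  0.00414397]
 [ 0.54588114 -0.05307159  0.04757291]
 [ 0.56723641 -0.01666749  0.05762975]]
```

Lower gently in 1 mm steps until contact.

Call:
carry_out([
  [0,0,0.08,0],
  [0,0,0.04,0],
  [0,0,0,0],
])

```text
clock: 8.02
position: [0.5392, -0.0595, 0.0768]
eef_rot: [0.0, 0.743, 0.669, 0.0]
contact_force: [-0.4, -0.6, -1.3]
finger_gap: 0.0048
grip_force: 58.8
```

Call:
carry_out([
  [0,0,0.04,0],
  [0,0,0.04,0],
  [0,0,0,0],
])

```text
clock: 8.27
position: [0.5408, -0.0597, 0.0766]
eef_rot: [0.002, 0.743, 0.669, 0.001]
contact_force: [0.1, 0.3, 8.4]
finger_gap: 0.0051
grip_force: 60.2
```

Call:
carry_out([
  [0,0,0.04,0],
  [0,0,0.04,0],
  [0,0,0,0],
])

```text
clock: 8.52
position: [0.5424, -0.06, 0.0765]
eef_rot: [0.003, 0.743, 0.669, 0.002]
contact_force: [-0.0, 0.6, 17.0]
finger_gap: 0.005
grip_force: 61.6
```

Call:
carry_out([
  [0,0,-0.08,0],
  [0,0,-0.08,0],
  [0,0,0,0],
])

```text
clock: 8.77
position: [0.5391, -0.0594, 0.0768]
eef_rot: [0.0, 0.743, 0.669, 0.0]
contact_force: [0.3, 1.3, 0.0]
finger_gap: 0.0048
grip_force: 58.9
```

Call:
carry_out([
  [0,0,0,0],
  [0,0,0,0],
  [0,0,0.1,0],
  [0,0,0.1,0],
  [0,0,0,0],
], grip=0.24)

```text
clock: 9.18
position: [0.5382, -0.0592, 0.0703]
eef_rot: [-0.001, 0.743, 0.669, -0.0]
contact_force: [-0.9, -0.7, -0.3]
finger_gap: 0.0205
grip_force: 0.0
```

```bash
python3 - <<'E'
from h import *
s=get_obs();print(s['clock'],s['position'],s['finger_gap'],phi(s),s['contact_force'])
f=grab('scene');w=cloud(f).reshape(-1,3)
u,v=proj(f,s['position'])[0].astype(int);i=f['pixels'][v-50:v+70,u-80:u+80]
g=grab('top');u,v=proj(g,s['position'])[0].astype(int);j=g['pixels'][v-60:v+60,u-80:u+80]
cv2.imwrite('pics/c.png',cv2.resize(np.hstack([i,j]),None,fx=2.5,fy=2.5,interpolation=2))
c=s['position'][:2];m=(np.hypot(*(w[:,:2]-c).T)<.06)&(w[:,2]>.006)&(w[:,2]<.07)
print(m.sum(),np.percentile(w[m],[1,50,99],axis=0))
E
```

```text
9.1833 [ 0.5382239  -0.05921684  0.07031154] 0.020532653346025064 83.9998133156619 [-0.86402504 -0.69183691 -0.30546799]
587 [[ 0.53291752 -0.09793392  0.01179926]
 [ 0.54366854 -0.04977294  0.04780309]
 [ 0.56634187 -0.01966191  0.06875508]]
```

View pics/c.png

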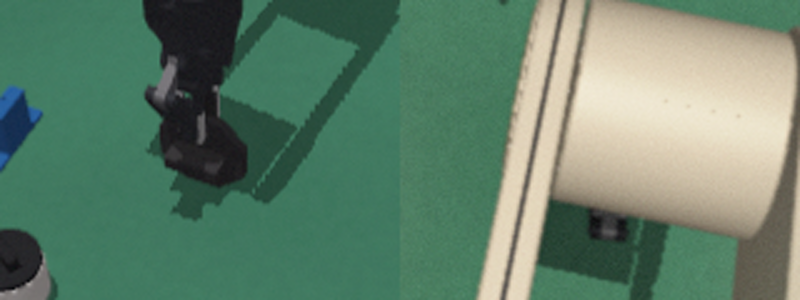

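The cover stands on the bench between the open fingers. I sweep it back to tilt it bar side up.

Call:
carry_out([
  [0,-0.25,0,0],
  [0,-0.25,0,0],
  [0,-0.3,0,0],
  [0,-0.3,0.05,0],
  [0,-0.3,0.1,0],
  [0,-0.3,0.15,0],
  [0,-0.3,0.2,0],
  [0,-0.3,0.2,0],
])

```text
clock: 9.95
position: [0.4807, -0.0532, 0.0532]
eef_rot: [-0.0, 0.743, 0.669, -0.0]
contact_force: [-0.9, -0.1, -0.6]
finger_gap: 0.0205
grip_force: 0.1
```

```bash
python3 - <<'E'
from h import *
s=get_obs();print(s['clock'],s['position'],s['finger_gap'],s['grip_force'],s['contact_force'])
f=grab('scene');w=cloud(f)
u,v=proj(f,s['position'])[0].astype(int);i=f['pixels'][v-60:v+60,u-80:u+80]
cv2.imwrite('pics/d.png',cv2.resize(i,None,fx=3,fy=3,interpolation=2))
E
```

```text
9.95 [ 0.48066206 -0.05317663  0.05322996] 0.020527050387344124 0.06829915599951164 [-0.86422249 -0.07995445 -0.55201838]
```

View pics/d.png

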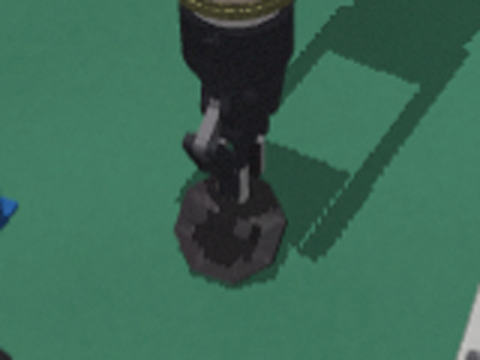

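The cover leans bar side up on the fingers. I raise the tool so it falls flat, then look.

Call:
carry_out([
  [0,0,-0.6,0],
  [0,0,-0.8,0],
  [0,0,-0.8,0],
  [0,0,-0.8,0],
  [0,-0.8,-0.5,0],
  [0,-0.8,0,0],
  [0,-0.8,0,0],
  [0,0,0,0],
])

```text
clock: 10.67
position: [0.4194, -0.0466, 0.1407]
eef_rot: [-0.001, 0.743, 0.669, -0.001]
contact_force: [-0.5, 0.6, -0.1]
finger_gap: 0.0205
grip_force: 0.0
```

```bash
cat > look.py <<'E'
from h import *
s=get_obs();print(s['clock'],s['position'])
for n in('scene','top'):
    f=grab(n);w=cloud(f);a=w.reshape(-1,3)
    m=(abs(a[:,0]-.5)<.08)&(abs(a[:,1]+.055)<.08)
    for z0,z1 in((.019,.027),(.041,.052)):
        q=a[m&(a[:,2]>z0)&(a[:,2]<z1)]
        if len(q)>10:print(n,z0,len(q),np.median(q,0).round(4),cv2.minAreaRect(q[:,:2].astype(np.float32)*1000))
    if n=='scene':
        u,v=proj(f,[.5,-.055,.03])[0].astype(int);cv2.imwrite('pics/e.png',cv2.resize(f['pixels'][v-60:v+60,u-80:u+80],None,fx=3,fy=3,interpolation=2))
E
python3 look.py
```

```text
10.6667 [ 0.41936148 -0.04660808  0.14069116]
scene 0.019 552 [ 0.4967 -0.0522  0.0233] ((485.09698486328125, -56.154815673828125), (81.20547485351562, 80.16654205322266), 35.682701110839844)
scene 0.041 126 [ 0.488  -0.0549  0.0463] ((486.0602722167969, -55.350486755371094), (50.10813522338867, 15.197530746459961), 82.50480651855469)
top 0.019 843 [ 0.4947 -0.05    0.0242] ((484.0674133300781, -57.48142623901367), (79.57239532470703, 79.50678253173828), 36.56471252441406)
top 0.041 144 [ 0.4853 -0.0525  0.0483] ((486.23199462890625, -57.39110565185547), (48.6213493347168, 13.543098449707031), 89.99010467529297)
```

View pics/e.png

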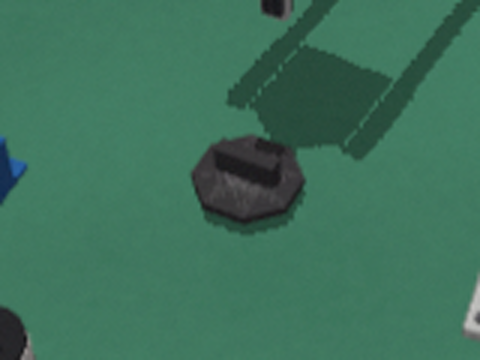

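The cover lies flat, bar up, centre about (0.4855,-0.0565), bar heading about 82°. Its height checks out: flange 23–24 mm, bar top 46–48 mm. Now grasp the bar.

```bash
python3 - <<'E'
from h import *
print(to([.4854,-.0566,.027],82.2))
E
```

```text
(array([-0.03,  2.57,  4.57]), np.float64(0.3))
```

Call:
carry_out([
  [0,0,0,0.3],
  [0,0.8,0.3,0],
  [0,0.8,0.5,0],
  [0,0.6,0.7,0],
  [-0.03,0.37,0.7,0],
  [0,0,0.7,0],
  [0,0,0.5,0],
  [0,0,0,0],
], grip=0.5)

```text
clock: 11.43
position: [0.4839, -0.0561, 0.0528]
eef_rot: [-0.002, 0.754, 0.657, -0.002]
contact_force: [-0.3, 0.5, -1.0]
finger_gap: 0.0424
grip_force: 0.0
```

Call:
carry_out([
  [0,0,0.5,0],
  [0,0,0.4,0],
  [0,0,0.25,0],
  [0,0,0,0],
  [0,0,0,0],
])

```text
clock: 11.85
position: [0.4854, -0.0565, 0.0275]
eef_rot: [-0.0, 0.754, 0.657, -0.0]
contact_force: [0.4, -1.0, -0.6]
finger_gap: 0.0427
grip_force: 0.0
```

Call:
carry_out([
  [0,0,0,0],
  [0,0,0,0],
  [0,0,0,0],
  [0,0,0,0],
  [0,0,0,0],
  [0,0,0,0],
], grip=0)

```text
clock: 12.35
position: [0.4863, -0.0567, 0.0285]
eef_rot: [0.001, 0.754, 0.657, 0.001]
contact_force: [-0.0, 0.5, 5.7]
finger_gap: 0.0131
grip_force: 59.8
```

```bash
python3 - <<'E'
from h import *
s=get_obs();print(s['clock'],s['position'],phi(s),s['finger_gap'],s['grip_force'],s['contact_force'],s['joints'])
E
```

```text
12.35 [ 0.48632707 -0.05668357  0.02847508] 82.20192005708394 0.013110511353175803 59.778133034706116 [-0.02737805  0.4752786   5.71513741] [-2.20812321e-01  3.59156504e-02  1.97960837e+00  2.79090986e-05
  1.12439154e+00 -8.47222768e-02]
```

Call:
carry_out([
  [0,0,-0.4,0],
  [0,0,-0.7,0],
  [0,0,-0.8,0],
  [0,0,-0.9,0],
  [0,0,-0.9,0],
  [0,0,-0.8,0],
  [0,0,-0.6,0],
  [0,0,0,0],
])

```text
clock: 13.02
position: [0.4876, -0.0569, 0.1593]
eef_rot: [0.002, 0.754, 0.657, 0.002]
contact_force: [0.5, 0.2, -1.4]
finger_gap: 0.0123
grip_force: 59.0
```

```bash
python3 - <<'E'
from h import *
s=get_obs();print(s['clock'],s['position'],phi(s),s['finger_gap'],s['contact_force'],to([.5138,.1955,.155],89))
# cover pose in hand: flange top ring seen from scene
for n in ('scene','top'):
    f=grab(n);a=cloud(f).reshape(-1,3);p=s['position'];m=(np.hypot(*(a[:,:2]-p[:2]).T)<.06)&(abs(a[:,2]-(p[2]-.0055))<.004)
    q=a[m];print(n,len(q), q.min(0),q.max(0)) if len(q) else None
E
```

```text
13.0167 [ 0.48757149 -0.05694307  0.1592885 ] 82.20434653239072 0.012301910757552536 [ 0.47453887  0.18225484 -1.40703485] (array([10.11,  0.87,  0.17]), np.float64(-1.13))
scene 606 [ 0.44980994 -0.09874725  0.14980449] [ 0.53223883 -0.01551879  0.15763709]
```

Call:
carry_out([
  [0,0,0,-0.6],
  [0,0,0,-0.53],
  [0.6,0.05,0,0],
  [0.9,0.08,0,0],
  [1,0.09,0,0],
  [1,0.09,0,0],
  [1,0.09,0,0],
  [1,0.09,0,0],
])

```text
clock: 13.78
position: [0.4988, 0.0818, 0.1528]
eef_rot: [-0.001, 0.713, 0.701, -0.001]
contact_force: [0.7, 0.2, -1.5]
finger_gap: 0.0127
grip_force: 59.0
```

Call:
carry_out([
  [1,0.09,0,0],
  [1,0.09,0,0],
  [1,0.09,0,0],
  [1,0.09,0,0],
  [0.6,0.05,0,0],
  [0,0,0,0],
  [0,0,0,0],
  [0,0,0,0],
])

```text
clock: 14.45
position: [0.5116, 0.1948, 0.1535]
eef_rot: [-0.0, 0.713, 0.701, -0.001]
contact_force: [-0.1, -0.9, -1.9]
finger_gap: 0.0126
grip_force: 58.9
```

```bash
python3 - <<'E'
from h import *
s=get_obs();p=s['position'];print(s['clock'],p,phi(s),s['finger_gap'],s['contact_force'],s['joints'][5],to([.5138,.1955,.155],89))
f=grab('scene');u,v=proj(f,[p[0],p[1],.12])[0].astype(int);i=f['pixels'][v-60:v+60,u-80:u+80]
g=grab('top');u,v=proj(g,[p[0],p[1],.12])[0].astype(int);j=g['pixels'][v-60:v+60,u-80:u+80]
cv2.imwrite('pics/f.png',cv2.resize(np.clip(np.hstack([i,j])*1.4,0,255).astype(np.uint8),None,fx=2.5,fy=2.5,interpolation=2))
# flange outline: top-face points in scene view
a=cloud(f).reshape(-1,3);m=(np.hypot(*(a[:,:2]-p[:2]).T)<.06)&(abs(a[:,2]-(p[2]-.0055))<.003);q=a[m]
print(len(q),np.percentile(q,[1,99],axis=0),cv2.minAreaRect(q[:,:2].astype(np.float32)*1000),cv2.minEnclosingCircle(q[:,:2].astype(np.float32)))
E
```

```text
14.45 [0.51161403 0.19476302 0.15354395] 88.99091630514337 0.01259795633539547 [-0.14293808 -0.86215197 -1.86479173] 0.2880890594498013 (array([ 0.03,  0.09, -0.06]), np.float64(-0.0))
674 [[0.47851885 0.15634888 0.1453289 ]
 [0.55448852 0.23408224 0.1504234 ]] ((514.6318359375, 195.21746826171875), (82.91497039794922, 80.26004791259766), 3.7081289291381836) ((0.5138936638832092, 0.1938212811946869), 0.04512518644332886)
```

View pics/f.png

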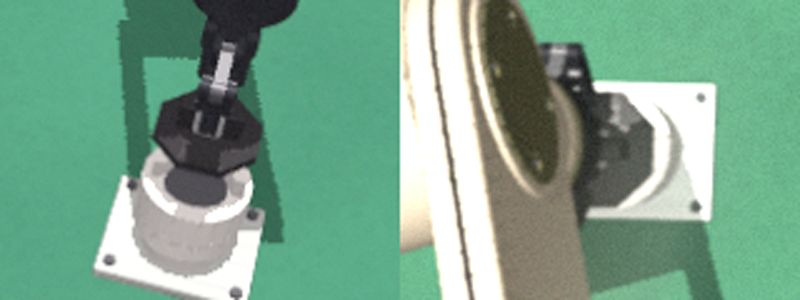

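The cover hangs above the mouth with its bar along the slots, roughly centred: flange at (208,130), mouth at (197,187) in the left crop. I nudge it by 1–2 mm and lower it.

Call:
carry_out([
  [0.03,0.06,0.2,0],
  [0,0,0.4,0],
  [0,0,0.4,0],
  [0,0,0.3,0],
  [0,0,0.05,0],
  [0,0,0.05,0],
  [0,0,0.05,0],
  [0,0,0,0],
])

```text
clock: 15.22
position: [0.5142, 0.1963, 0.1189]
eef_rot: [0.0, 0.713, 0.701, 0.0]
contact_force: [0.5, -0.4, -2.2]
finger_gap: 0.0127
grip_force: 58.9
```

Call:
carry_out([
  [0,0,0.05,0],
  [0,0,0.05,0],
  [0,0,0.05,0],
  [0,0,0,0],
])

```text
clock: 15.55
position: [0.5139, 0.1963, 0.1151]
eef_rot: [-0.0, 0.713, 0.701, -0.0]
contact_force: [-0.5, 0.9, -1.9]
finger_gap: 0.0129
grip_force: 58.9
```

Call:
carry_out([
  [0,0,0.04,0],
  [0,0,0.04,0],
  [0,0,0.04,0],
  [0,0,0,0],
])

```text
clock: 15.88
position: [0.5139, 0.1962, 0.1117]
eef_rot: [-0.0, 0.713, 0.701, -0.0]
contact_force: [-0.1, -0.3, -2.2]
finger_gap: 0.0128
grip_force: 58.9
```

Call:
carry_out([
  [0,0,0.04,0],
  [0,0,0.04,0],
  [0,0,0,0],
])

```text
clock: 16.13
position: [0.514, 0.1963, 0.1099]
eef_rot: [-0.0, 0.713, 0.701, -0.0]
contact_force: [-0.4, 0.0, -0.9]
finger_gap: 0.0129
grip_force: 59.0
```

The lugs are through the slots. Pressing down now.

Call:
carry_out([
  [0,0,0.06,0],
  [0,0,0.06,0],
  [0,0,0.06,0],
  [0,0,0,0],
])

```text
clock: 16.47
position: [0.514, 0.1963, 0.1055]
eef_rot: [-0.0, 0.713, 0.701, -0.0]
contact_force: [-1.7, -0.0, 2.0]
finger_gap: 0.0129
grip_force: 59.3
```

Call:
carry_out([
  [0,0,0.06,0],
  [0,0,0.06,0],
  [0,0,0,0],
])

```text
clock: 16.72
position: [0.514, 0.1963, 0.1035]
eef_rot: [-0.0, 0.713, 0.701, -0.0]
contact_force: [-8.6, -2.5, 10.1]
finger_gap: 0.0129
grip_force: 60.7
```

Call:
carry_out([
  [0,-0.04,0.03,0],
  [0,0,0,0],
  [0,0,0,0],
])

```text
clock: 16.97
position: [0.514, 0.1963, 0.1035]
eef_rot: [0.001, 0.713, 0.701, 0.001]
contact_force: [-5.6, -2.9, 12.7]
finger_gap: 0.0123
grip_force: 60.8
```

Call:
carry_out([
  [-0.02,-0.05,0.02,0],
  [0,0,0,0.5],
  [0,0,0,0.5],
  [0,0,0,0.5],
  [0,0,0,0.5],
  [0,0,0,0],
])

```text
clock: 17.47
position: [0.5134, 0.1966, 0.1035]
eef_rot: [0.001, 0.784, 0.621, 0.002]
contact_force: [-2.9, 1.3, 12.4]
finger_gap: 0.0126
grip_force: 60.8
```

```bash
python3 - <<'E'
from h import *
s=get_obs();print(s['clock'],s['position'],phi(s),s['finger_gap'],s['contact_force'],s['ft_torque'],s['joints'][5])
E
```

```text
17.4667 [0.51339909 0.19664678 0.10350681] 76.8126461961596 0.012571959945369084 [-2.8601613   1.28067481 12.38290825] [0.10626815 0.77719464 0.01229301] 0.5022513666370289
```

Call:
carry_out([
  [0,0,0,0.7],
  [0,0,0,0.9],
  [0,0,0,0.9],
  [0,0,0,0.9],
  [0,0,0,0.9],
  [0,0,0,0.9],
  [0,0,0,0.9],
  [0,0,0,0.9],
])

```text
clock: 18.13
position: [0.513, 0.1971, 0.1035]
eef_rot: [-0.001, 0.954, 0.299, 0.002]
contact_force: [-6.2, 4.0, 12.8]
finger_gap: 0.0122
grip_force: 61.1
```

Call:
carry_out([
  [0,0,0,0.9],
  [0,0,0,0.9],
  [0,0,0,0.8],
  [0,0,0,0.7],
  [0,0,0,0.6],
  [0,0,0,0.5],
  [0,0,0,0.5],
  [0,0,0,0],
])

```text
clock: 18.8
position: [0.5129, 0.1973, 0.1035]
eef_rot: [-0.001, 0.999, 0.047, 0.002]
contact_force: [-5.7, 4.1, 13.0]
finger_gap: 0.0128
grip_force: 61.0
```

```bash
python3 - <<'E'
from h import *
s=get_obs();print(s['clock'],s['position'],phi(s),s['finger_gap'],s['contact_force'],s['ft_torque'],s['joints'][5])
E
```

```text
18.8 [0.51293364 0.19726245 0.1035101 ] 5.434366654073487 0.012795145997340197 [-5.69021823  4.12006427 12.96575559] [0.54126687 1.1233594  0.06823473] 1.7483377878171913
```

Call:
carry_out([
  [0,0,0,0.4],
  [0,0,0,0.4],
  [0,0,0,0],
])

```text
clock: 19.05
position: [0.5131, 0.1972, 0.1035]
eef_rot: [-0.001, 1.0, 0.006, 0.002]
contact_force: [-4.7, 3.7, 12.7]
finger_gap: 0.0128
grip_force: 60.9
```

```bash
python3 -c "
from h import *
s=get_obs();print(phi(s),s['contact_force'],s['ft_torque'])"
```

```text
0.6694758221034656 [-4.7333016   3.69199915 12.74022934] [0.50844572 0.89978211 0.11335715]
```

Call:
carry_out([
  [0,0,0,0.35],
  [0,0,0,0.2],
  [0,0,0,0],
])

```text
clock: 19.3
position: [0.5131, 0.1972, 0.1035]
eef_rot: [-0.001, 1.0, -0.022, 0.002]
contact_force: [-3.5, 3.8, 11.6]
finger_gap: 0.0125
grip_force: 60.9
```

```bash
python3 -c "
from h import *
s=get_obs();print(phi(s),s['contact_force'],s['ft_torque'])"
```

```text
-2.5552493696314738 [-3.52879183  3.77813677 11.64961141] [0.45907106 0.86417372 0.2027439 ]
```

Call:
carry_out([
  [0,0,0,0.3],
  [0,0,0,0.2],
  [0,0,0,0],
])

```text
clock: 19.55
position: [0.5131, 0.1973, 0.1035]
eef_rot: [-0.001, 0.999, -0.048, 0.002]
contact_force: [-4.6, 3.7, 12.0]
finger_gap: 0.0127
grip_force: 67.2
```

```bash
python3 -c "
from h import *
s=get_obs();print(phi(s),s['contact_force'],s['ft_torque'])"
```

```text
-5.470028855796308 [-4.61362527  3.73678558 11.95752306] [0.56377593 0.76396372 1.33082967]
```

Call:
carry_out([
  [0,0,0,0.3],
  [0,0,0,0.2],
  [0,0,0,0],
])

```text
clock: 19.8
position: [0.5131, 0.1974, 0.1036]
eef_rot: [-0.001, 0.997, -0.073, 0.002]
contact_force: [-5.5, 3.6, 12.0]
finger_gap: 0.0127
grip_force: 84.3
```

```bash
python3 -c "
from h import *
s=get_obs();print(phi(s),s['contact_force'],s['ft_torque'],s['joints'][5])"
```

```text
-8.401525242569491 [-5.45679672  3.59547372 11.97084473] [0.58380053 0.78540721 2.16048194] 1.9905082246373453
```

The stop is felt: the torque jumped at about -4°. I relieve the twist and the pressure, then let go.

Call:
carry_out([
  [0,0,0,-0.3],
  [0,0,0,-0.3],
  [0,0,-0.05,0],
  [0,0,-0.05,0],
  [0,0,0,0],
])

```text
clock: 20.22
position: [0.5129, 0.1971, 0.1038]
eef_rot: [-0.001, 0.999, -0.042, 0.001]
contact_force: [3.9, 6.7, -3.8]
finger_gap: 0.0127
grip_force: 61.4
```

```bash
python3 -c "
from h import *
s=get_obs();print(phi(s),s['position'],s['contact_force'],s['ft_torque'])"
```

```text
-4.851964784026781 [0.51288144 0.19705368 0.10384608] [ 3.91420937  6.6790244  -3.84252062] [ 1.14687039 -0.6955127   1.16424469]
```

Call:
carry_out([
  [0,0,0,0],
  [0,0,0,0],
  [0,0,0,0],
  [0,0,0,0],
  [0,0,-0.2,0],
  [0,0,-0.4,0],
  [0,0,-0.8,0],
  [0,0,-0.8,0],
], grip=0.5)

```text
clock: 20.88
position: [0.5113, 0.1956, 0.1596]
eef_rot: [0.0, 0.999, -0.043, -0.001]
contact_force: [0.2, 0.2, 0.1]
finger_gap: 0.0425
grip_force: 0.0
```

Call:
carry_out([
  [0,0,-0.9,0],
  [0,0,-0.9,0],
  [-1,0,-0.5,0],
  [-1,0,0,0],
  [-1,0,0,0],
  [-1,0,0,0],
  [-0.5,0,0,0],
  [0,0,0,0],
])

```text
clock: 21.55
position: [0.3981, 0.2059, 0.2176]
eef_rot: [-0.0, 0.999, -0.042, 0.001]
contact_force: [-1.0, 0.1, -0.4]
finger_gap: 0.0426
grip_force: 0.0
```

```bash
python3 - <<'E'
from h import *
s=get_obs();print(s['clock'],s['position'],s['contact_force'])
o=[]
for n in('scene','top'):
    f=grab(n);a=cloud(f).reshape(-1,3)
    m=(abs(a[:,0]-.5135)<.055)&(abs(a[:,1]-.196)<.055)
    for z0,z1 in((.095,.105),(.116,.130)):
        q=a[m&(a[:,2]>z0)&(a[:,2]<z1)]
        if len(q)>10:print(n,z0,len(q),np.median(q,0).round(4),cv2.minAreaRect(q[:,:2].astype(np.float32)*1000))
    u,v=proj(f,[.5135,.196,.09])[0].astype(int);o.append(f['pixels'][v-60:v+60,u-60:u+60])
    
cv2.imwrite('pics/g.png',cv2.resize(np.hstack(o),None,fx=3,fy=3,interpolation=2))
E
```

```text
21.55 [0.39813167 0.20588721 0.21759811] [-1.00593173  0.09176117 -0.35537829]
scene 0.095 869 [0.5205 0.1991 0.0992] ((516.0275268554688, 196.90719604492188), (78.9350357055664, 80.18923950195312), 86.99951171875)
scene 0.116 152 [0.5193 0.1959 0.1228] ((515.9409790039062, 195.85665893554688), (14.106618881225586, 51.048641204833984), 87.42105865478516)
top 0.095 1317 [0.5156 0.1886 0.1007] ((515.0377807617188, 194.91641235351562), (80.75745391845703, 78.53951263427734), 89.66464233398438)
top 0.116 245 [0.5136 0.1936 0.1242] ((514.5997924804688, 194.35617065429688), (14.403879165649414, 48.36448669433594), 88.35723114013672)
```

View pics/g.png

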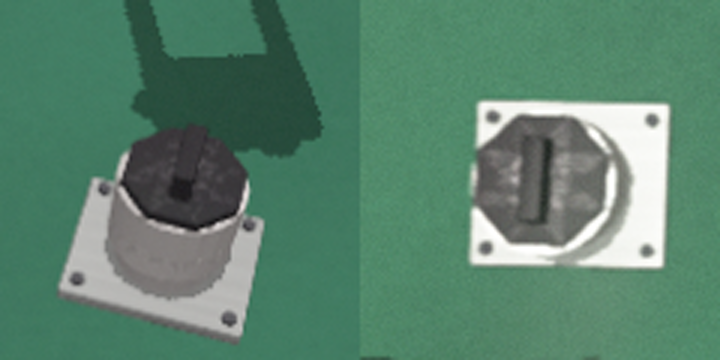

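The bar now lies across the slots, at about -2°. The flange top is at about 0.100 m, against 0.0995 m expected when locked. The gripper is clear, so I hand the job in.

```bash
python3 -c "
from h import *
print(workorder.sign_off())"
```

```text
the job is handed in; nothing more can be done
None
```

The cover was laid flat on the bench, let go, then fitted into the housing and turned clockwise to the stop; the last camera check, just before hand-in at about 22 s, showed its height and bar angle matching locked, though I didn't tug it to test.

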